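Push an exhaust pipe into its sleeve up to the insertion mark

ROBOT

A 7-joint arm with a two-finger parallel gripper is mounted at the origin on a cart in front of the work surface, level with it; the furniture and walls round the work are solid. World frame = base frame: x ahead of the robot, y to its left, z up, the work surface at z = 0. Lengths are in m, angles in rad, forces in N, time in s.
With the tool pointing down it reaches from about 0.4 to 0.875 m from the base axis. Payload 19.3 kg.
Tool frame: the origin (TCP) lies on the centre line of the jaws, within the pads' length; the fingertips stand 8 mm ahead of it and the grasp point (between the pads) lies 11 mm behind it (bot.tip_extent is the distance from the TCP to the fingertips, in m); x points along the fingers, y is the direction in which the jaws open and shut, and the axes are right-handed (so a half turn about x gives the same grasp; the last joint's range is limited). The gripper opens to 85 mm and grips with 20 to 120 N. Pads are 22 mm wide; open, the fingers measure 114 mm over their backs; the gripper's body (76 mm by 85 mm) begins 54 mm behind the grasp point. The pads swing forward as they close: fully open they stand 13 mm farther back than shut.
Start: joints at [-1.325, 0.521, -0.036, 1.599, 0.021, 1.021, -0.113], TCP at [0.194, 0.594, 0.239] pointing down, gripper open.
Joint ranges: [-2.91, 2.91], [-0.3, 2.13], [-1.5, 1.42], [0.17, 2.43], [-1.26, 4.41], [0.16, 1.93], [-2.52, 2.52]. Speed limits (rad/s): [1.89, 1.89, 2.39, 2.39, 3.01, 3.01, 3.01].

INTERFACE

Orientations are given as [roll, pitch, yaw] about the fixed x, y, z axes, in that order (R = Rz(yaw) Ry(pitch) Rx(roll)).
In Python, from workcell import sensors, imaging, order, bot gives the robot as it stands.
- The arm moves only by the tool arm_command, never from a script. Its argument "commands" is a list of rows, each an object of numbers: "dx", "dy", "dz": the shift along the tool's x, y, z in cm; "twist": the turn about the tool's x in rad. A call has 1 to 12 rows; each row is the pose to reach, as a shift and turn from the pose measured when the call began, along the tool's axes at that moment; what a row does not reach only later rows make up. A row lasts 1/12 s, in which the tool goes at most 41.7 mm and 7.16 degrees, less where a joint would pass 70% of its speed; a pose out of reach is approached as far as the arm can. A call with a gripper value outside its range is refused whole. "grip" is the closure, from -1 (fully open) to 1 (shut), set as the call begins (left out, the last holds). The fingers move at their own pace and stop on an object; "squeeze" is the grip in N (left out, the last holds). Time passes only in rows, so rows that repeat a pose let the fingers close. It gives the time, the measured TCP pose, the force and the opening at its end, in the units of the state.
- sensors.observe(): the state, without advancing time (a new reading comes with each control period).
- imaging.grab_frame(name): name is "scene" or "top"; returns the picture (480x640x3 uint8, red, green, blue); there is no depth.
- imaging.camera_info(name): a dict with "fx", "fy", "cx", "cy" (pixels), "dist_coeffs" ([k1, k2, p1, p2, k3] as OpenCV has them; the pictures are not rectified), "origin" and "attitude" of the camera in the world. Camera axes: x right, y down, z forward; pixel columns grow to the right and rows downward; lengths in m; the calibration is good to about 2 mm. A picture is of the moment at which its call begins. camera_info takes no time and is no camera call.
- order.job_done(): hands the job in, once; it reports no verdict.
The state is a dict: "clock": time; "qpos": joint angles; "qd": joint speeds; "joint_efforts": joint torques, N m; "position": TCP position; "tool_rot": TCP orientation; "force": force on the tool from outside, world axes, zero at the start; "moment": the same for the moment, N m; "grip_width": finger opening in m.
Only numpy, scipy, OpenCV 4.12 (cv2) and the standard library are available. Lean on these libraries where they do the work, as an engineer would, in place of code of your own. Each camera call takes 0.05 s, during which the arm holds its last target.

TASK

Lift the pressed hanger bracket by its upright tab out of the open die of the jig and put it down inside the parts tray. Then push the exhaust pipe along its guide channel into the sleeve and stop when the dark band round the pipe is level with the sleeve's mouth. Keep the pipe down in its channel, set the bracket down without dropping it from a height, and leave the spray can, the oil filter and the grease jar where they stand.

Things in the scene. Friction and masses are not known exactly. Their poses are not given: they have to be found in the camera images.
- jig: Fixed jig, base plate 380 x 90 x 6 mm (x -205 to +175). Origin on its underside; +x is the direction in which the pipe is pushed, z up. In a row on one horizontal axis 54 mm above the bench: guide channel (x -185 to +25 mm), die block (x +25 to +91 mm), steel sleeve (x +95 to +170 mm, outer diameter 59 mm, bore 48 mm, open through, top 84 mm high).
- channel (a point): Middle of the guide channel's floor, 32 mm above the bench, jig x = -80 mm; axes as the jig. U-shaped channel 210 mm long, 48 mm wide inside, walls 9 mm thick that rise 32 mm above the floor (to 64 mm above the bench), open at the top and both ends.
- die (a point): Centre of the floor of the die's open cavity, 6 mm above the bench, jig x = +58 mm; axes as the jig. Cavity 44 mm along x, 40 mm wide, 22 mm deep; the aluminium die block is 66 mm along x, 90 mm wide, top 28 mm above the bench.
- mouth (a point): Centre of the sleeve's mouth, on the axis, 54 mm above the bench, at x = +95 mm of the jig; its axes are the jig's (+x into the bore).
- pipe: Plain round aluminium-coloured pipe lying in the channel, diameter 44, length 160 mm, 0.3 to 0.6 kg, plugged ends. Origin mid-length on its axis, +x to the nose that enters the sleeve; it may roll. Dry friction holds it where it is left; nothing stops it at the mark. Only its top 12 mm stand above the channel: push its rear end with closed fingers. Nose starts 75 to 105 mm short of the mouth.
- mark (a point): Point on the pipe's axis at the middle of the dark band, 4 mm wide, that runs round the pipe 60 mm behind its nose. At the right depth it coincides with the mouth.
- pipe_end (a point): Centre of the pipe's rear end face (the end to push), 160 mm behind the nose.
- bracket: Pressed steel hat-section bracket, 0.12 kg, in the die cavity (2 mm play), blocking the pipe's way. Origin: centre of its underside; x along the jig's x, z up. 40 mm along x; trough 36 mm wide; ears out to y = +-29 mm at z 22 to 25 mm; upright tab in the middle, 26 mm along x, 10 mm thick in y, top at z = 62 mm: grip it across y, above the ears.
- tray: Fixed open dark steel parts tray, 120 (its x) x 140 mm (its y), 30 mm high, walls and floor 4 mm. Origin: centre of its underside.
- spray_oil: Blue spray can standing upright, diameter 66 mm, 211 mm high; origin at the centre of its underside. Leave alone.
- oil_filter: Black oil filter standing, diameter 68 mm, 90 mm high; origin at the centre of its underside. Leave alone.
- grease_jar: Jar with green lid, diameter 70 mm, 71 mm high; origin at the centre of its underside. Leave alone.
Mind the look-alikes: they are no part of the job. Several things have the shape of the bracket; the one meant has the colours described above.

How it is judged:
By the outcome, as a careful person would: the job done as asked, in the order asked, and still so for the second after the job is handed in, with the robot touching nothing.
It also fails if it takes over 67 s, if anything falls off the work surface, if the arm or the gripper's body presses on something with over 40 N, if the wrist force passes 120 N, or if a joint passes its speed limit or range.

## Working session

There is one attempt and no reset: what is moved stays moved. The work goes in short steps, Python scripts to look and compute and a tool call to move; the robot and the scene stay as the last step left them, time stands still between calls to the robot, and variables do not carry over. Pictures are saved under pics/ and viewed, and the job is handed in when it is done.

Besides the shell and the picture viewer there is one more tool, called after "Emit:" as name([rows], argument=value, ...), one row to a line, values as JSON. arm_command: Moves the arm, as the interface text tells. Its arguments: {"type":"object","properties":{"commands":{"type":"array"},"grip":{"type":"number"},"squeeze":{"type":"number"}},"required":["commands"]}

```bash
mkdir -p pics; ls
python3 - <<'E'
from workcell import sensors, imaging, order, bot
import cv2
print(sensors.observe())
for n in ("scene","top"):
    print(n, imaging.camera_info(n))
    cv2.imwrite(f"pics/{n}0.png", imaging.grab_frame(n)[:,:,::-1])
print(bot.tip_extent)
E
```

```text
pics
{'clock': 0.0, 'qpos': array([-1.32521623,  0.52201846, -0.03633079,  1.60000871,  0.02116034,
        1.02106768, -0.11278037]), 'qd': array([-0.00032897,  0.00022071,  0.00036678,  0.00342585,  0.00086333,
       -0.00019749, -0.00038035]), 'joint_efforts': array([ 1.37548210e-03, -9.27114058e+01,  1.98040098e+00, -3.69914782e+01,
        1.78827258e-02,  8.38342152e-03,  4.19605999e-05]), 'position': array([0.19402013, 0.59378197, 0.23872265]), 'tool_rot': array([-1.53194657,  1.56967712, -1.84773479]), 'force': array([ 0.1300222 , -0.13229305, -1.15839451]), 'moment': array([ 0.00323344, -0.02425209, -0.00592395]), 'grip_width': 0.08516108139307475}
scene {'fx': 456.68866549953356, 'fy': 456.68866549953356, 'cx': 314.3242068539529, 'cy': 235.08857972371615, 'dist_coeffs': array([-0.04679296,  0.        ,  0.        ,  0.        ,  0.        ]), 'origin': array([-0.11252504, -0.59874059,  0.97332137]), 'attitude': array([-2.38212002, -0.00368642, -0.87373403])}
top {'fx': 569.5570158806677, 'fy': 569.5570158806677, 'cx': 319.71361745802693, 'cy': 242.2325418848692, 'dist_coeffs': array([-0.08974244,  0.        ,  0.        ,  0.        ,  0.        ]), 'origin': array([ 0.45592628, -0.08110233,  1.3016954 ]), 'attitude': array([-3.06921798,  0.03310171, -1.59963322])}
0.008
```

View pics/scene0.png

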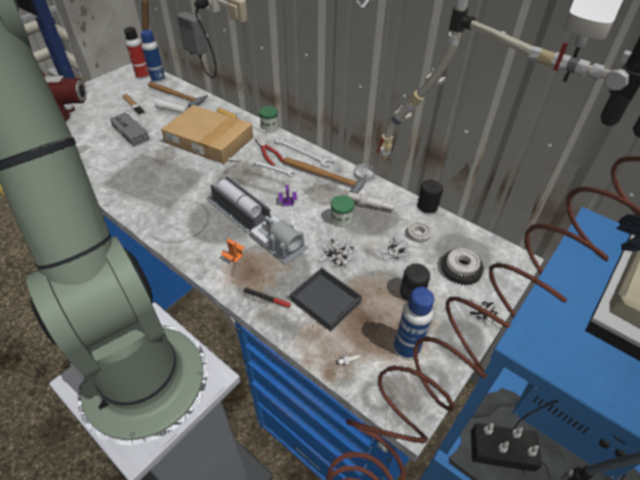

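View pics/top0.png

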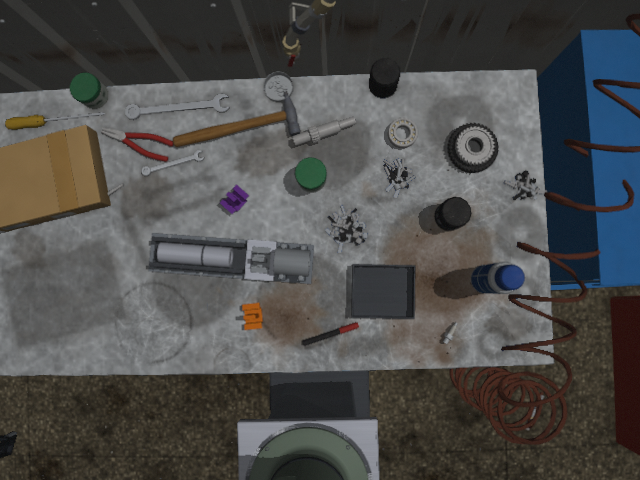

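The scene shows the jig from (212,190) to (302,245), with the tray at (326,298). In the top view the channel runs (150–245, 257), the die and steel bracket are at (262,260), the sleeve at (292,263) and the tray at (381,291). Bracket look-alikes in the top view are the orange one at (252,317) and the purple one at (234,200). The steel one in the die at (262,260) fits the description. Next I'll take a close crop.

```bash
cat > h.py <<'E'
import numpy as np, cv2
from scipy.spatial.transform import Rotation as R
from workcell import sensors, imaging, order, bot
def cam(n):
    c=imaging.camera_info(n)
    K=np.array([[c['fx'],0,c['cx']],[0,c['fy'],c['cy']],[0,0,1]])
    return K,np.array(c['dist_coeffs']),np.array(c['origin']),R.from_euler('xyz',c['attitude']).as_matrix()
def ray(n,uv):
    K,d,o,M=cam(n)
    p=cv2.undistortPoints(np.array([[uv]],float),K,d)[0,0]
    return o,M@np.array([p[0],p[1],1])
def onz(n,uv,z):
    o,r=ray(n,uv); return o+r*(z-o[2])/r[2]
def proj(n,P):
    K,d,o,M=cam(n)
    q,_=cv2.projectPoints(((np.atleast_2d(P)-o)@M)[:,None],np.zeros(3),np.zeros(3),K,d)
    return q[:,0]
def grab(n,f,box=None,s=1):
    im=imaging.grab_frame(n)[:,:,::-1].copy()
    cv2.imwrite(f"pics/{f}_full.png",im)
    if box: crop(f"pics/{f}_full.png",f,box,s)
    return im
def crop(src,f,box,s):
    im=cv2.imread(src); x0,y0,x1,y1=box
    cv2.imwrite(f"pics/{f}.png",cv2.resize(im[y0:y1,x0:x1],None,fx=s,fy=s,interpolation=cv2.INTER_CUBIC))
E
python3 - <<'E'
from h import *
crop("pics/top0.png","c_top",(140,220,330,300),4)
crop("pics/scene0.png","c_sc",(200,170,320,265),6)
crop("pics/top0.png","c_tray",(330,245,430,335),6)
E
```

```text
(no output)
```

View pics/c_top.png

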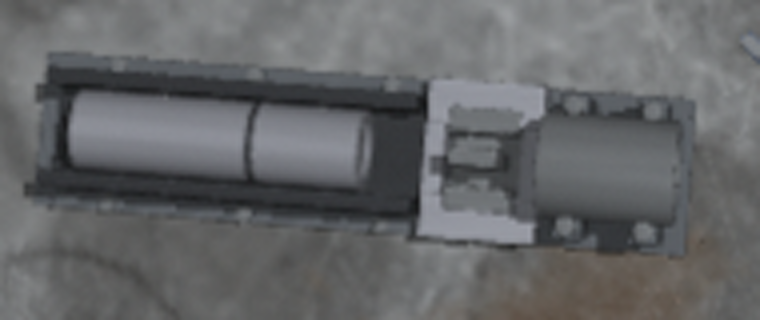

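View pics/c_sc.png

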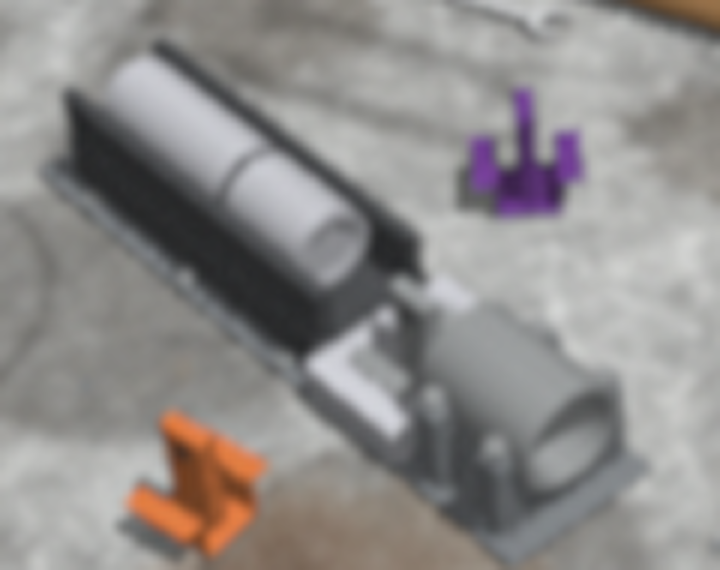

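View pics/c_tray.png

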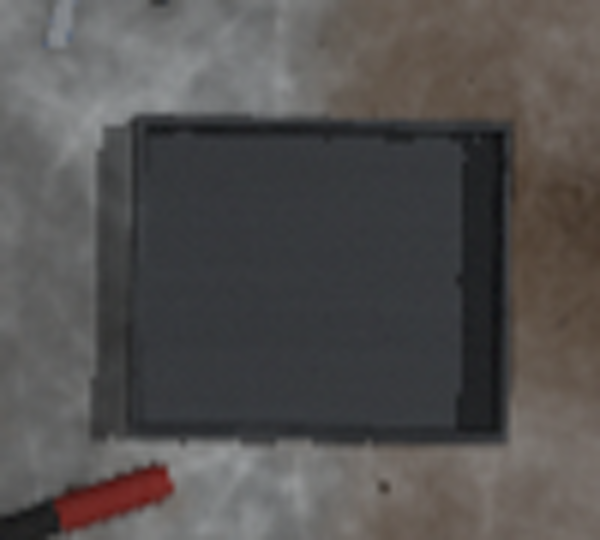

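Run:
```python
from h import *
f=lambda x,y:(140+(x-1.5)/4,220+(y-1.5)/4)
die=[onz('top',f(*p),.028) for p in [(430,80),(546,87),(532,245),(416,238)]]
print('die',np.round(die,4), np.mean(die,0))
base=[onz('top',f(*p),.006) for p in [(48,52),(694,98),(684,255)]]
print('base',np.round(base,4))
d=np.array(base[1]-base[0])[:2]; print(np.linalg.norm(d),np.arctan2(d[1],d[0])); 
yaw=np.arctan2(d[1],d[0]); X=np.array([np.cos(yaw),np.sin(yaw)]);Y=np.array([-X[1],X[0]])
# origin from top-right corner: jig (175, +45)
O=base[1][:2]-.175*X-.045*Y; O2=base[2][:2]-.175*X+.045*Y
print(O,O2,'die centre jig->',np.mean(die,0)[:2]-.058*X)
for nm,p,z in [('tab',(474,158),.068),('mark top',(249,140),.076),('rear top',(72,130),.06),('nose',(360,148),.06)]:
    P=onz('top',f(*p),z)[:2]; print(nm,P,[(P-O)@X,(P-O)@Y])
g=lambda x,y:(330+(x-2.5)/6,245+(y-2.5)/6)
t=[onz('top',g(*p),.03) for p in [(135,115),(514,122),(507,440),(127,437)]]
print('tray',np.round(t,4),np.mean(t,0))
# scene overlay of predicted points
im=cv2.imread('pics/scene0.png'); s=6
im=cv2.resize(im[170:265,200:320],None,fx=s,fy=s,interpolation=cv2.INTER_CUBIC)
im2=cv2.imread('pics/top0.png'); im2=cv2.resize(im2[220:300,140:330],None,fx=4,fy=4,interpolation=cv2.INTER_CUBIC)
pts=[(-.205,.045,.006),(-.205,-.045,.006),(.175,.045,.006),(.175,-.045,.006),(.025,.045,.028),(.025,-.045,.028),(.091,-.045,.028),(.058,0,.068),(.045,0,.068),(.071,0,.068),(-.185,.033,.064),(-.185,-.033,.064),(.025,.033,.064),(.025,-.033,.064),(.095,0,.0835),(.17,0,.0835)]
for p in pts:
    P=[*(O+p[0]*X+p[1]*Y),p[2]]
    u=proj('scene',P)[0]; v=proj('top',P)[0]
    cv2.circle(im,tuple(int(a) for a in ((u-[200,170])*s+2.5)),3,(0,0,255),-1)
    cv2.circle(im2,tuple(int(a) for a in ((v-[140,220])*4+1.5)),3,(0,0,255),-1)
cv2.imwrite('pics/ov_sc.png',im); cv2.imwrite('pics/ov_top.png',im2)
```

```text
die [[0.5605 0.1221 0.028 ]
 [0.5545 0.0564 0.028 ]
 [0.466  0.0664 0.028 ]
 [0.4718 0.1318 0.028 ]] [0.5131955  0.09417963 0.028     ]
base [[ 0.5857  0.3495  0.006 ]
 [ 0.5473 -0.0258  0.006 ]
 [ 0.4581 -0.0176  0.006 ]]
0.3772088253186253 -1.67298030640881
[0.52034208 0.15291694] [0.52067209 0.1519307 ] die centre jig-> [0.51911187 0.15187709]
tab [0.51387113 0.09239808] [np.float64(0.06086326183171006), np.float64(-0.0002639010670197374)]
mark top [0.52693452 0.21446059] [np.float64(-0.06189508997487129), np.float64(0.00028021428629191643)]
rear top [0.53637475 0.31816647] [np.float64(-0.16602298263649667), np.float64(-0.0009074456867421783)]
nose [0.52161243 0.15649069] [np.float64(-0.003684685152275786), np.float64(0.0008991810357140542)]
tray [[ 0.499  -0.1125  0.03  ]
 [ 0.4921 -0.253   0.03  ]
 [ 0.3748 -0.2459  0.03  ]
 [ 0.38   -0.1057  0.03  ]] [ 0.43646796 -0.17926988  0.03      ]
```

View pics/ov_sc.png

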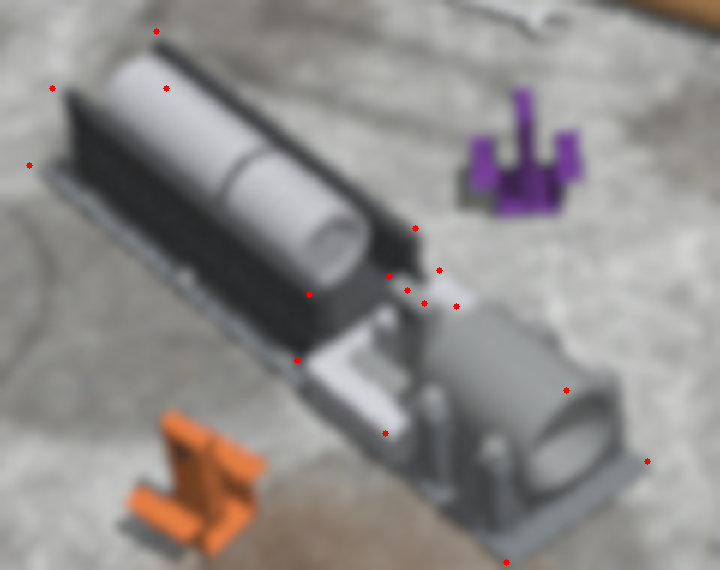

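View pics/ov_top.png

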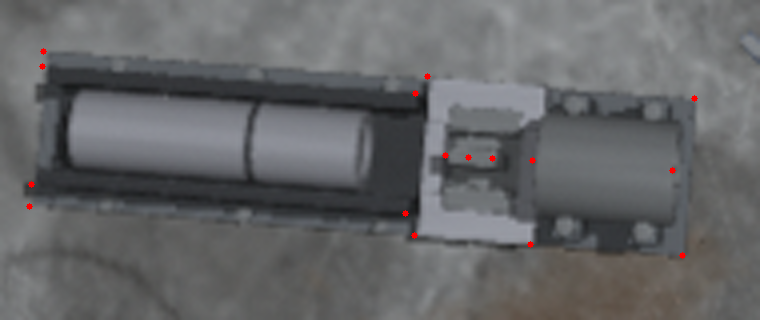

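The close crop shows a grey steel bracket in the die at about (475,158), so the choice is confirmed. The jig overlay fits both views to about 2 mm. The nose is roughly 97 mm short of the mouth, which is within the stated 75–105 mm.

```bash
cat >> h.py <<'E'
O=np.array([.5198,.1513]); yaw=-1.6730
X=np.array([np.cos(yaw),np.sin(yaw)]);Y=np.array([-X[1],X[0]])
def J(x,y,z): return np.array([*(O+x*X+y*Y),z])
def delta(P,ydir=Y):
    s=sensors.observe(); M=R.from_euler('xyz',s['tool_rot']).as_matrix()
    d=M.T@(np.array(P)-s['position'])*100
    yd=M.T@np.array([*ydir,0]); tw=np.arctan2(yd[2],yd[1]); tw=(tw+np.pi/2)%np.pi-np.pi/2
    print('pos',s['position'].round(4),'target',np.round(P,4),'dx,dy,dz cm',d.round(2),'twist',tw.round(3),'axes',M.round(3).tolist(), 'q7',s['qpos'][6].round(2),'t',s['clock'])
E
python3 -c "
from h import *
delta(J(.0585,0,.15))"
```

```text
pos [0.194  0.5938 0.2388] target [0.5138 0.0931 0.15  ] dx,dy,dz cm [  8.92 -37.65  45.95] twist 1.357 axes [[-0.0, 0.311, 0.951], [-0.001, 0.951, -0.311], [-1.0, -0.001, 0.0]] q7 -0.11 t 0.1
```

Emit:
arm_command([
  {"dx": 0, "dy": -3, "dz": 3.5, "twist": 0.1},
  {"dx": 0, "dy": -5.5, "dz": 6.5, "twist": 0.2},
  {"dx": 0, "dy": -8, "dz": 10, "twist": 0.3},
  {"dx": 0, "dy": -10.5, "dz": 13, "twist": 0.4},
  {"dx": 1, "dy": -13, "dz": 16, "twist": 0.5},
  {"dx": 1, "dy": -15.5, "dz": 19, "twist": 0.6},
  {"dx": 1, "dy": -18, "dz": 22, "twist": 0.7},
  {"dx": 2, "dy": -20.5, "dz": 25, "twist": 0.8},
  {"dx": 2, "dy": -23, "dz": 28, "twist": 0.9},
  {"dx": 2, "dy": -25.5, "dz": 31, "twist": 1.0},
  {"dx": 3, "dy": -28, "dz": 34, "twist": 1.1},
  {"dx": 3, "dy": -30.5, "dz": 37, "twist": 1.2},
], grip=0.0)

```text
clock: 1.1
position: [0.4512, 0.187, 0.2082]
tool_rot: [-0.688, 1.569, -2.209]
force: [1.2, 1.6, 0.0]
grip_width: 0.0426
```

```bash
python3 -c "
from h import *
delta(J(.0585,0,.15)); print(sensors.observe()['grip_width'])"
```

```text
pos [0.4512 0.187  0.2082] target [0.5138 0.0931 0.15  ] dx,dy,dz cm [5.82 5.79 9.69] twist 0.153 axes [[-0.001, 0.999, 0.05], [-0.001, 0.05, -0.999], [-1.0, -0.001, 0.001]] q7 -0.29 t 1.1
0.04261325465210551
```

Emit:
arm_command([
  {"dx": 1, "dy": 2, "dz": 3, "twist": 0.08},
  {"dx": 2, "dy": 4, "dz": 6, "twist": 0.153},
  {"dx": 3, "dy": 5, "dz": 8, "twist": 0.153},
  {"dx": 4.5, "dy": 5.79, "dz": 9.69, "twist": 0.153},
  {"dx": 5.82, "dy": 5.79, "dz": 9.69, "twist": 0.153},
  {"dx": 5.82, "dy": 5.79, "dz": 9.69, "twist": 0.153},
  {"dx": 5.82, "dy": 5.79, "dz": 9.69, "twist": 0.153},
])

```text
clock: 1.68
position: [0.5133, 0.0931, 0.1497]
tool_rot: [-0.841, 1.567, -2.515]
force: [0.8, -0.4, -0.1]
grip_width: 0.0429
```

Run:
```python
from h import *
delta(J(.0585,0,.06)); print(sensors.observe()['force'])
grab('top','t1',(140,200,340,330),4); grab('scene','s1',(190,120,340,260),5)
```

```text
pos [0.5133 0.0931 0.1497] target [0.5138 0.0931 0.06  ] dx,dy,dz cm [ 8.97  0.07 -0.03] twist -0.001 axes [[-0.003, 0.995, -0.103], [-0.002, -0.103, -0.995], [-1.0, -0.002, 0.002]] q7 -0.15 t 1.6833
[ 0.77411213 -0.38577221 -0.14085097]
```

View pics/t1.png

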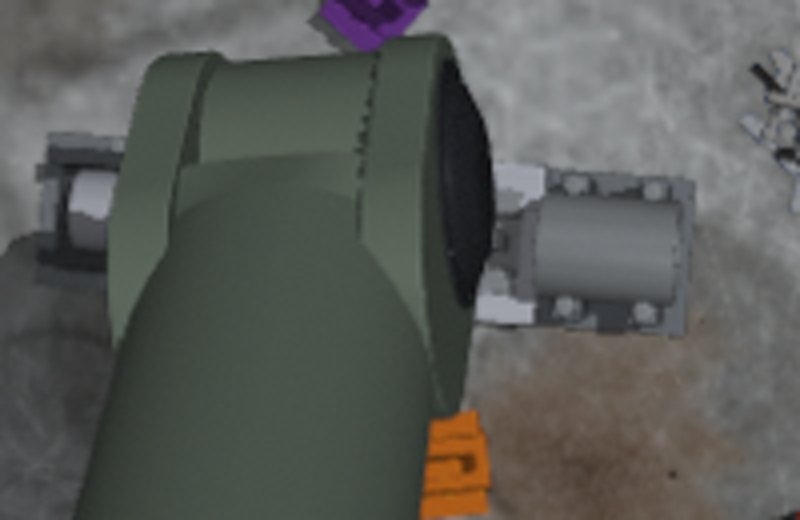

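View pics/s1.png

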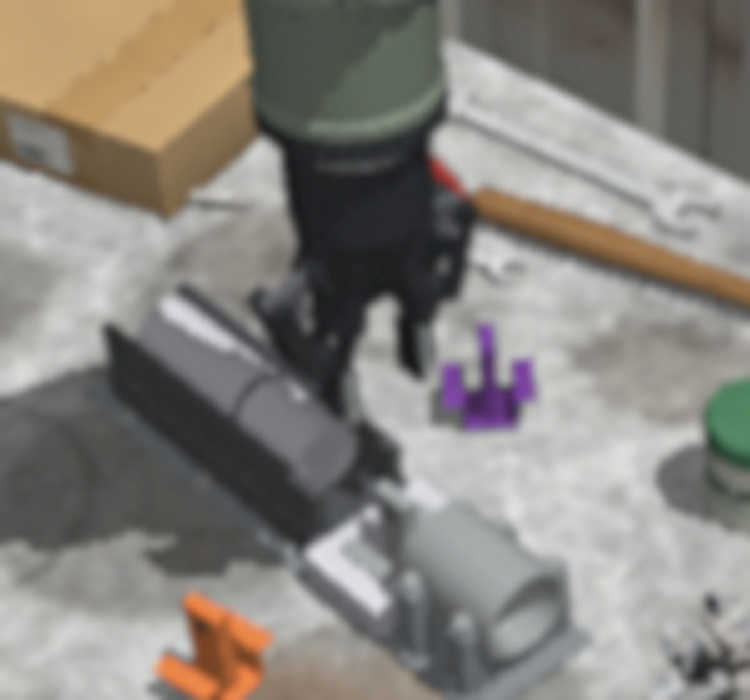

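The top view is hidden by the arm. In the scene view the open fingers, tips near (350,400) and (420,375), straddle the line to the tab at about (385,490).

Emit:
arm_command([
  {"dx": 2, "dy": 0.07},
  {"dx": 4, "dy": 0.07},
  {"dx": 6, "dy": 0.07},
  {"dx": 7.5, "dy": 0.07},
  {"dx": 8.5, "dy": 0.07},
  {"dx": 9.5, "dy": 0.07},
  {"dx": 10.2, "dy": 0.07},
  {"dx": 10.4, "dy": 0.07},
  {"dx": 10.4, "dy": 0.07},
])

```text
validation failed for argument at $.co...
```

Run:
```python
from h import *
delta(J(.0585,0,.046)); print(sensors.observe()['force'])
grab('scene','s2',(210,140,310,240),7)
```

```text
pos [0.5138 0.0938 0.1506] target [0.5138 0.0931 0.046 ] dx,dy,dz cm [10.46  0.02  0.05] twist 0.001 axes [[-0.001, 0.995, -0.102], [-0.001, -0.102, -0.995], [-1.0, -0.001, 0.001]] q7 -0.15 t 1.7833
[ 0.04571869 -0.31162549 -0.26889648]
```

View pics/s2.png

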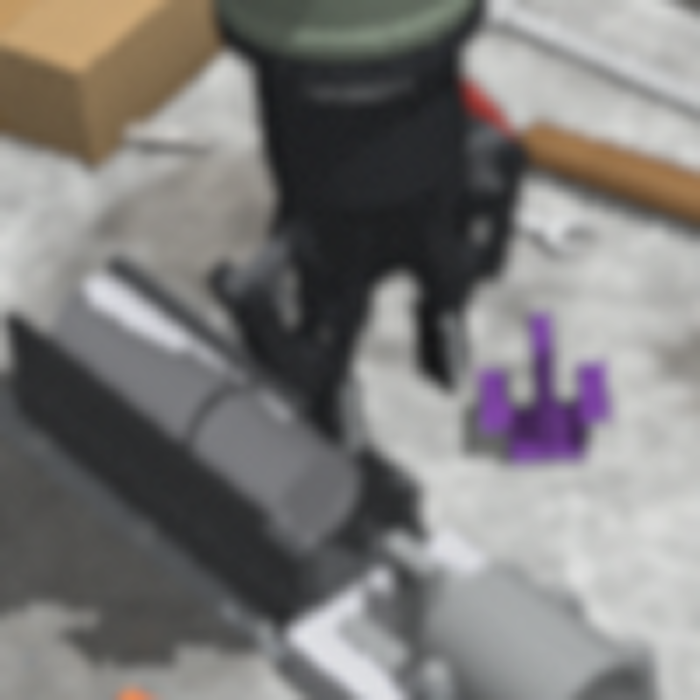

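The call was refused whole. Most likely each row needs all four keys, so I'll repeat it that way. The arm hasn't moved.

Emit:
arm_command([
  {"dx": 2, "dy": 0, "dz": 0, "twist": 0},
  {"dx": 4, "dy": 0, "dz": 0, "twist": 0},
  {"dx": 6, "dy": 0, "dz": 0, "twist": 0},
  {"dx": 7.5, "dy": 0, "dz": 0, "twist": 0},
  {"dx": 8.5, "dy": 0, "dz": 0, "twist": 0},
  {"dx": 9.5, "dy": 0, "dz": 0, "twist": 0},
  {"dx": 10.2, "dy": 0, "dz": 0, "twist": 0},
  {"dx": 10.4, "dy": 0, "dz": 0, "twist": 0},
  {"dx": 10.4, "dy": 0, "dz": 0, "twist": 0},
])

```text
clock: 2.58
position: [0.5139, 0.0938, 0.0468]
tool_rot: [-0.324, 1.57, -1.996]
force: [-0.1, -0.6, -0.1]
grip_width: 0.0426
```

Run:
```python
from h import *
delta(J(.0585,0,.046)); print(sensors.observe()['force'])
grab('scene','s3',(210,140,310,240),7)
```

```text
pos [0.5139 0.0938 0.0468] target [0.5138 0.0931 0.046 ] dx,dy,dz cm [0.08 0.   0.07] twist 0.001 axes [[-0.0, 0.995, -0.101], [-0.001, -0.101, -0.995], [-1.0, -0.0, 0.001]] q7 -0.08 t 2.5833
[-0.07627742 -0.62151663 -0.14465732]
```

View pics/s3.png

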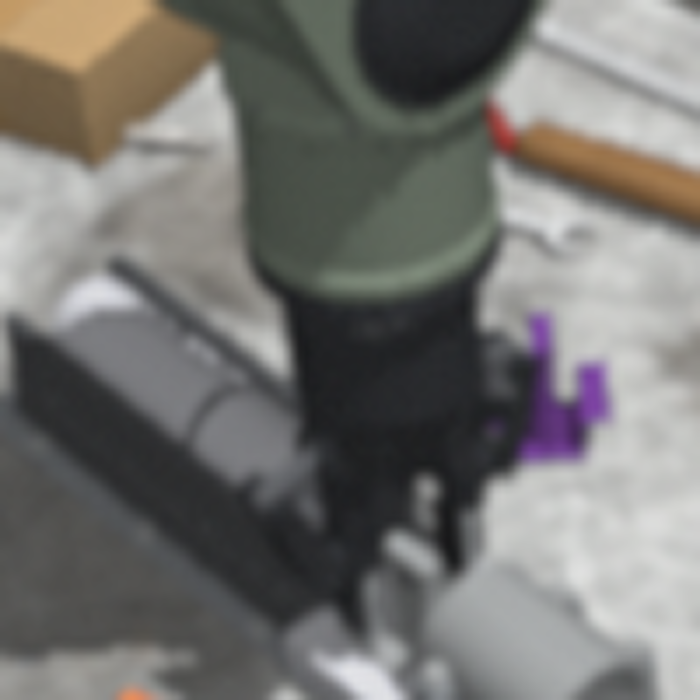

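The tab at about (410,550) stands between the two fingers at (345,580) and (460,540). I'll close on it now.

Emit:
arm_command([
  {"dx": 0, "dy": 0, "dz": 0, "twist": 0},
  {"dx": 0, "dy": 0, "dz": 0, "twist": 0},
  {"dx": 0, "dy": 0, "dz": 0, "twist": 0},
  {"dx": 0, "dy": 0, "dz": 0, "twist": 0},
  {"dx": 0, "dy": 0, "dz": 0, "twist": 0},
  {"dx": 0, "dy": 0, "dz": 0, "twist": 0},
  {"dx": 0, "dy": 0, "dz": 0, "twist": 0},
  {"dx": 0, "dy": 0, "dz": 0, "twist": 0},
], grip=1, squeeze=50)

```text
clock: 3.3
position: [0.5145, 0.0939, 0.0478]
tool_rot: [1.199, 1.57, -0.474]
force: [-1.6, 0.1, 7.6]
grip_width: 0.0091
```

Emit:
arm_command([
  {"dx": -0.5, "dy": 0, "dz": 0, "twist": 0},
  {"dx": -1.5, "dy": 0, "dz": 0, "twist": 0},
  {"dx": -3, "dy": 0, "dz": 0, "twist": 0},
  {"dx": -5, "dy": 0, "dz": 0, "twist": 0},
  {"dx": -7, "dy": 0, "dz": 0, "twist": 0},
  {"dx": -9, "dy": 0, "dz": 0, "twist": 0},
  {"dx": -11, "dy": 0, "dz": 0, "twist": 0},
  {"dx": -12, "dy": 0, "dz": 0, "twist": 0},
  {"dx": -12, "dy": 0, "dz": 0, "twist": 0},
])

```text
clock: 4.05
position: [0.5152, 0.0942, 0.1701]
tool_rot: [1.871, 1.567, 0.199]
force: [-0.3, 0.7, -0.9]
grip_width: 0.0088
```

Run:
```python
from h import *
delta([.4365,-.1793,.167],ydir=np.array([.998,-.055])); print(sensors.observe()['force'],sensors.observe()['grip_width'])
grab('scene','s4',(200,120,340,260),5)
```

```text
pos [0.5152 0.0942 0.1701] target [ 0.4365 -0.1793  0.167 ] dx,dy,dz cm [ 0.25 -5.06 28.01] twist -0.046 axes [[0.004, 0.995, -0.101], [0.001, -0.101, -0.995], [-1.0, 0.004, -0.001]] q7 -0.16 t 4.05
[-0.32517311  0.67173511 -0.89579218] 0.008780491141090354
```

View pics/s4.png

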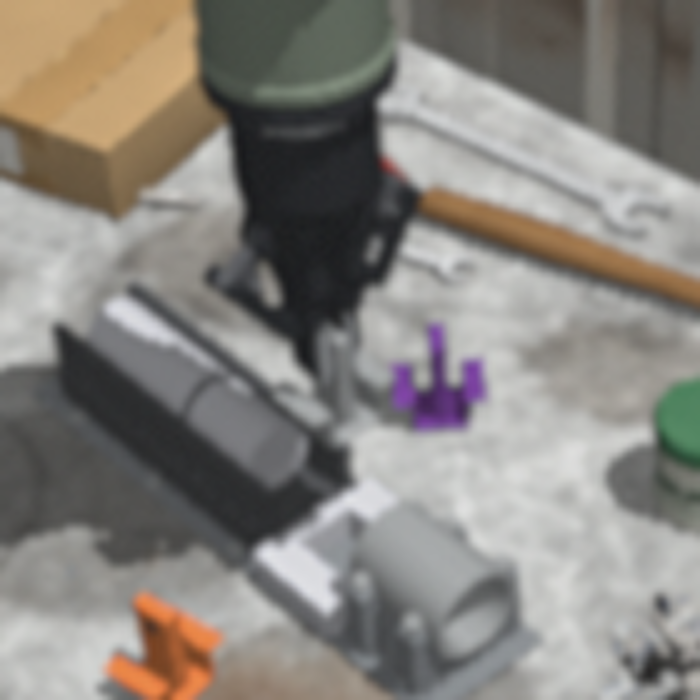

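The bracket hangs in the fingers at about (335,380) and the die cavity at (330,545) is empty. I'll carry it to the tray.

Emit:
arm_command([
  {"dx": 0, "dy": -0.3, "dz": 1.5, "twist": 0},
  {"dx": 0, "dy": -0.8, "dz": 4.5, "twist": 0},
  {"dx": 0, "dy": -1.3, "dz": 7.5, "twist": -0.02},
  {"dx": 0, "dy": -1.9, "dz": 10.5, "twist": -0.02},
  {"dx": 0, "dy": -2.4, "dz": 13.5, "twist": -0.03},
  {"dx": 0, "dy": -3, "dz": 16.5, "twist": -0.04},
  {"dx": 0, "dy": -3.5, "dz": 19.5, "twist": -0.046},
  {"dx": 0, "dy": -4, "dz": 22.5, "twist": -0.046},
  {"dx": 0, "dy": -4.6, "dz": 25.5, "twist": -0.046},
  {"dx": 0, "dy": -5.06, "dz": 27.5, "twist": -0.046},
  {"dx": 0, "dy": -5.06, "dz": 28, "twist": -0.046},
  {"dx": 0, "dy": -5.06, "dz": 28, "twist": -0.046},
])

```text
clock: 5.1
position: [0.4348, -0.1807, 0.1675]
tool_rot: [1.788, 1.57, 0.159]
force: [0.8, 0.6, -2.2]
grip_width: 0.009
```

Run:
```python
from h import *
delta([.4365,-.1793,.046],ydir=np.array([.998,-.055])); print(sensors.observe()['force'],sensors.observe()['grip_width'])
grab('scene','s5',(230,180,450,360),3.5)
```

```text
pos [ 0.4348 -0.1807  0.1675] target [ 0.4365 -0.1793  0.046 ] dx,dy,dz cm [12.15  0.15 -0.15] twist -0.003 axes [[0.001, 0.998, -0.058], [0.0, -0.058, -0.998], [-1.0, 0.001, -0.0]] q7 0.45 t 5.1
[ 0.79814126  0.64355368 -2.17761744] 0.00898499773911959
```

View pics/s5.png

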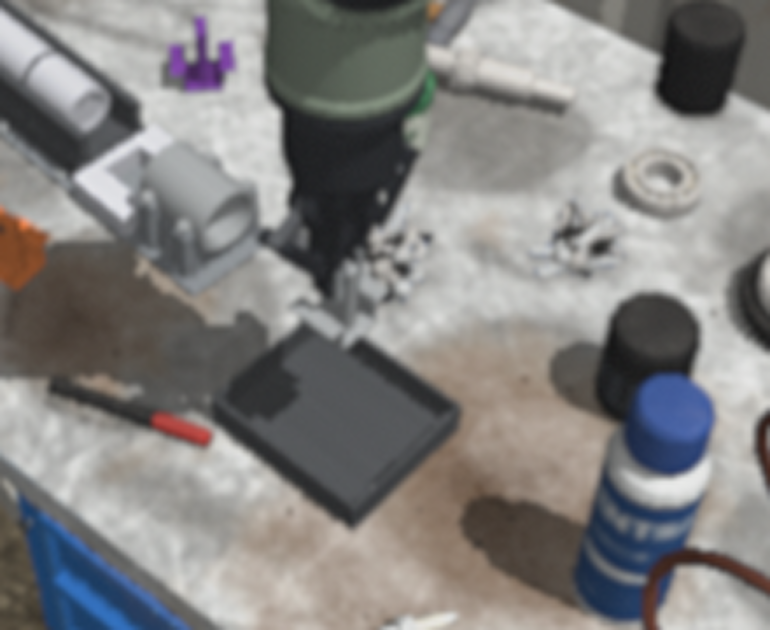

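The bracket is held at about (340,305), upright, above the tray. I'll lower it.

Emit:
arm_command([
  {"dx": 1.5, "dy": 0.1, "dz": -0.1, "twist": 0},
  {"dx": 3.5, "dy": 0.1, "dz": -0.1, "twist": 0},
  {"dx": 5.5, "dy": 0.1, "dz": -0.1, "twist": 0},
  {"dx": 7.5, "dy": 0.1, "dz": -0.1, "twist": 0},
  {"dx": 9, "dy": 0.1, "dz": -0.1, "twist": 0},
  {"dx": 10, "dy": 0.1, "dz": -0.1, "twist": 0},
  {"dx": 11, "dy": 0.1, "dz": -0.1, "twist": 0},
  {"dx": 11.5, "dy": 0.1, "dz": -0.1, "twist": 0},
  {"dx": 11.7, "dy": 0.1, "dz": -0.1, "twist": 0},
  {"dx": 11.7, "dy": 0.1, "dz": -0.1, "twist": 0},
])

```text
clock: 5.98
position: [0.4367, -0.1782, 0.0505]
tool_rot: [2.126, 1.569, 0.499]
force: [-0.3, 0.2, -1.5]
grip_width: 0.0095
```

Emit:
arm_command([
  {"dx": 0.1, "dy": 0, "dz": 0, "twist": 0},
  {"dx": 0.2, "dy": 0, "dz": 0, "twist": 0},
  {"dx": 0.3, "dy": 0, "dz": 0, "twist": 0},
  {"dx": 0.3, "dy": 0, "dz": 0, "twist": 0},
])

```text
clock: 6.32
position: [0.4368, -0.1782, 0.0476]
tool_rot: [2.022, 1.569, 0.395]
force: [0.1, -0.1, -1.2]
grip_width: 0.0091
```

Emit:
arm_command([
  {"dx": 0.1, "dy": 0, "dz": 0, "twist": 0},
  {"dx": 0.1, "dy": 0, "dz": 0, "twist": 0},
])

```text
clock: 6.48
position: [0.4368, -0.1782, 0.0466]
tool_rot: [1.995, 1.569, 0.368]
force: [-0.4, -0.3, -0.5]
grip_width: 0.0094
```

Emit:
arm_command([
  {"dx": 0.1, "dy": 0, "dz": 0, "twist": 0},
  {"dx": 0.1, "dy": 0, "dz": 0, "twist": 0},
])

```text
clock: 6.65
position: [0.437, -0.1782, 0.0458]
tool_rot: [1.926, 1.569, 0.298]
force: [0.1, 0.7, 2.0]
grip_width: 0.0091
```

Emit:
arm_command([
  {"dx": 0.1, "dy": 0, "dz": 0, "twist": 0},
  {"dx": 0.1, "dy": 0, "dz": 0, "twist": 0},
])

```text
clock: 6.82
position: [0.4371, -0.1782, 0.0457]
tool_rot: [2.039, 1.568, 0.412]
force: [-5.7, 3.8, 31.5]
grip_width: 0.009
```

The bracket is firmly on the tray floor (31 N up). I'll ease off a little and open.

Emit:
arm_command([
  {"dx": -0.05, "dy": 0, "dz": 0, "twist": 0},
  {"dx": -0.05, "dy": 0, "dz": 0, "twist": 0},
])

```text
clock: 6.98
position: [0.4372, -0.1783, 0.0465]
tool_rot: [1.951, 1.567, 0.324]
force: [0.3, 0.1, -0.9]
grip_width: 0.0094
```

Emit:
arm_command([
  {"dx": 0, "dy": 0, "dz": 0, "twist": 0},
  {"dx": 0, "dy": 0, "dz": 0, "twist": 0},
  {"dx": 0, "dy": 0, "dz": 0, "twist": 0},
  {"dx": 0, "dy": 0, "dz": 0, "twist": 0},
  {"dx": 0, "dy": 0, "dz": 0, "twist": 0},
  {"dx": 0, "dy": 0, "dz": 0, "twist": 0},
], grip=0)

```text
clock: 7.48
position: [0.4372, -0.1783, 0.0464]
tool_rot: [1.954, 1.567, 0.327]
force: [0.2, -0.4, 0.6]
grip_width: 0.0428
```

Emit:
arm_command([
  {"dx": -1, "dy": 0, "dz": 0, "twist": 0},
  {"dx": -3, "dy": 0, "dz": 0, "twist": 0},
  {"dx": -5, "dy": 0, "dz": 0, "twist": 0},
  {"dx": -7, "dy": 0, "dz": 0, "twist": 0},
  {"dx": -9, "dy": 0, "dz": 0, "twist": 0},
  {"dx": -11, "dy": 0, "dz": 0, "twist": 0},
  {"dx": -12.5, "dy": 0, "dz": 0, "twist": 0},
  {"dx": -12.5, "dy": 0, "dz": 0, "twist": 0},
])

```text
clock: 8.15
position: [0.4377, -0.1788, 0.1745]
tool_rot: [1.695, 1.564, 0.067]
force: [0.5, -0.6, 0.4]
grip_width: 0.0425
```

Run:
```python
from h import *
delta(J(-.185,0,.175)); print(sensors.observe()['force'],sensors.observe()['grip_width'])
grab('scene','s6',(230,180,450,360),3.5)
```

```text
pos [ 0.4377 -0.1788  0.1745] target [0.5387 0.3353 0.175 ] dx,dy,dz cm [ 5.000e-02  7.140e+00 -5.191e+01] twist 0.045 axes [[0.007, 0.998, -0.057], [0.0, -0.057, -0.998], [-1.0, 0.007, -0.001]] q7 0.45 t 8.15
[ 0.4838598  -0.61950451  0.38337283] 0.0424884437941605
```

View pics/s6.png

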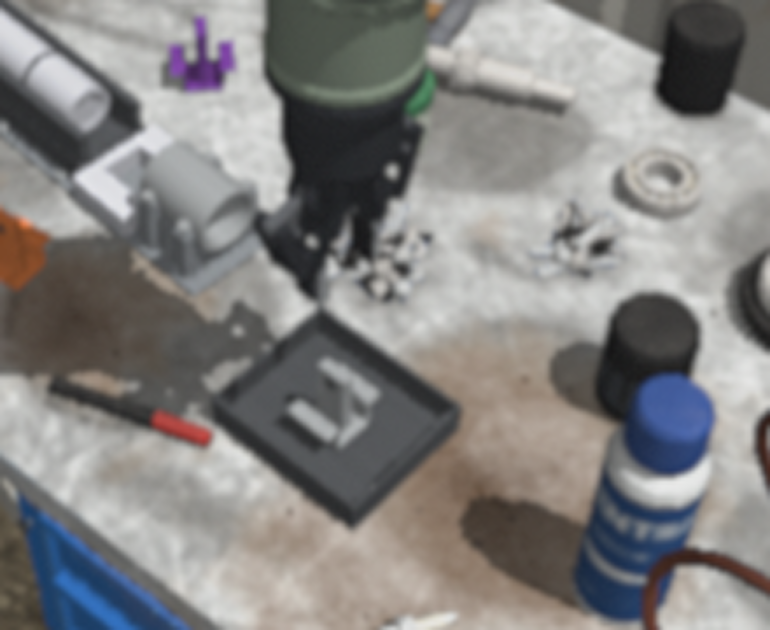

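The bracket stands upright inside the tray at about (340,400). I'll close the fingers and travel back behind the pipe.

Emit:
arm_command([
  {"dx": 0, "dy": 0.4, "dz": -2, "twist": 0},
  {"dx": 0, "dy": 0.8, "dz": -5, "twist": 0},
  {"dx": 0, "dy": 1.2, "dz": -8.5, "twist": 0.02},
  {"dx": 0, "dy": 1.7, "dz": -12, "twist": 0.02},
  {"dx": 0, "dy": 2.1, "dz": -15.5, "twist": 0.03},
  {"dx": 0, "dy": 2.6, "dz": -19, "twist": 0.045},
  {"dx": 0, "dy": 3.1, "dz": -22.5, "twist": 0.045},
  {"dx": 0, "dy": 3.6, "dz": -26, "twist": 0.045},
  {"dx": 0, "dy": 4.1, "dz": -29.5, "twist": 0.045},
  {"dx": 0, "dy": 4.6, "dz": -33, "twist": 0.045},
  {"dx": 0, "dy": 5, "dz": -36.5, "twist": 0.045},
  {"dx": 0, "dy": 5.4, "dz": -39, "twist": 0.045},
], grip=1)

```text
clock: 9.2
position: [0.5128, 0.2111, 0.1731]
tool_rot: [1.868, 1.566, 0.198]
force: [-0.5, -0.0, -0.3]
grip_width: -0.0001
```

Run:
```python
from h import *
delta(J(-.19,0,.13)); print(sensors.observe()['force'],sensors.observe()['grip_width'])
```

```text
pos [0.5128 0.2111 0.1731] target [0.5392 0.3403 0.13  ] dx,dy,dz cm [  4.34   1.32 -13.12] twist 0.003 axes [[0.005, 0.995, -0.099], [0.001, -0.099, -0.995], [-1.0, 0.005, -0.001]] q7 -0.36 t 9.2
[-0.52587666 -0.04062062 -0.31269293] -0.00014474430866329074
```

Emit:
arm_command([
  {"dx": 0, "dy": 0.3, "dz": -3, "twist": 0},
  {"dx": 0, "dy": 0.6, "dz": -6, "twist": 0},
  {"dx": 0, "dy": 1, "dz": -9, "twist": 0},
  {"dx": 0.5, "dy": 1.3, "dz": -12, "twist": 0},
  {"dx": 2, "dy": 1.3, "dz": -13.1, "twist": 0},
  {"dx": 3.5, "dy": 1.3, "dz": -13.1, "twist": 0},
  {"dx": 4.3, "dy": 1.3, "dz": -13.1, "twist": 0},
  {"dx": 4.3, "dy": 1.3, "dz": -13.1, "twist": 0},
])

```text
clock: 9.87
position: [0.5379, 0.3391, 0.1282]
tool_rot: [1.063, 1.568, -0.608]
force: [-1.0, -1.0, 0.5]
grip_width: 0.0001
```

Run:
```python
from h import *
delta(J(-.19,0,.05)); print(sensors.observe()['force'],sensors.observe()['grip_width'])
grab('scene','s7',(180,100,320,260),4.5); grab('top','t7',(130,200,420,330),2.7)
```

```text
pos [0.5379 0.3391 0.1282] target [0.5392 0.3403 0.05  ] dx,dy,dz cm [ 7.82  0.09 -0.14] twist 0.002 axes [[0.002, 0.995, -0.1], [-0.001, -0.1, -0.995], [-1.0, 0.002, 0.001]] q7 -0.51 t 9.8667
[-1.04518833 -1.01710373  0.48049619] 7.394848771976086e-05
```

View pics/s7.png

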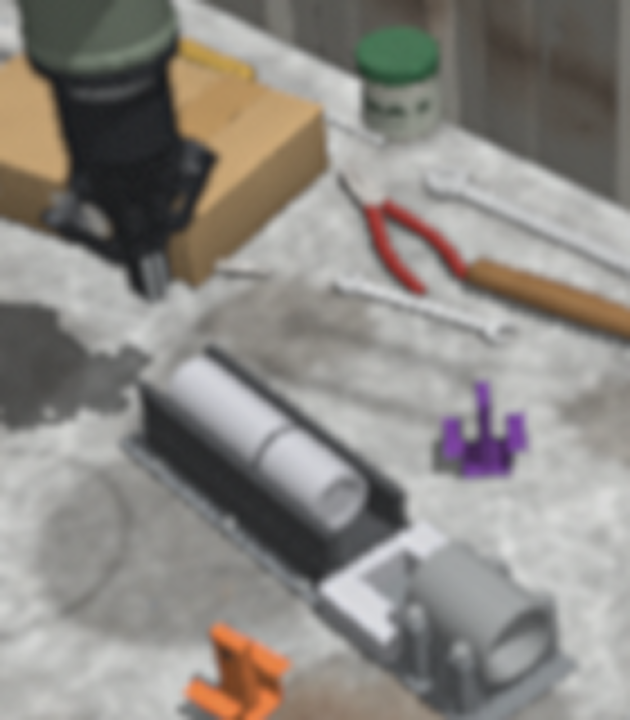

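View pics/t7.png

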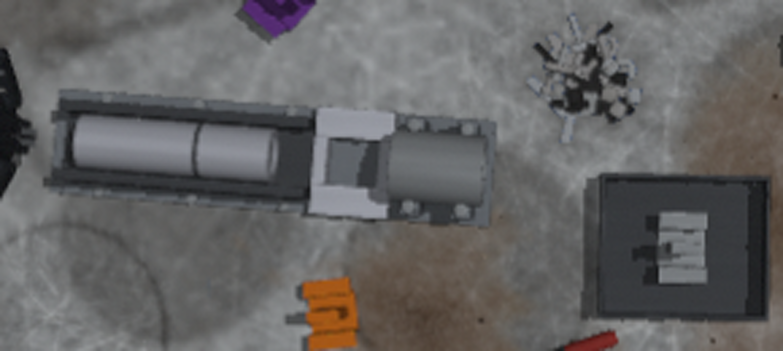

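The top view (scale 2.7) is clear: the bracket is in the tray at (683,247), the die is empty, the pipe band is at (195,150) and the sleeve mouth at about (388,160). The finger tips are left of the channel at (25,140). I'll measure the travel more finely.

Run:
```python
from h import *
im=cv2.imread('pics/t7_full.png')
print('tip proj',proj('top',[.5379,.3391,.120]), 'scene', proj('scene',[.5379,.3391,.120]))
# intensity profile along jig axis at pipe-top line z=.076 and sleeve top z=.0835
g=im.mean(2).astype(np.float32)
def prof(xs,z,ys=(-.006,-.003,0,.003,.006)):
    out=[]
    for x in xs:
        p=proj('top',[J(x,y,z) for y in ys]).astype(np.float32)
        out.append(cv2.remap(g,p[:,0].reshape(1,-1),p[:,1].reshape(1,-1),cv2.INTER_LINEAR).mean())
    return np.array(out)
for nm,a,b,z in [('band',-.075,-.052,.0758),('rear',-.175,-.155,.074),('nose',-.012,.008,.074),('mouth',.085,.11,.0833),('slend',.16,.18,.0833)]:
    xs=np.arange(a,b,.001); print(nm,list(zip((xs*1000).round().astype(int).tolist(),prof(xs,z).round().astype(int).tolist())))
crop('pics/t7_full.png','t7b',(225,230,320,290),8)
```

```text
tip proj [[139.12077507 250.14034563]] scene [[213.54688402 165.12870516]]
band [(-75, 142), (-74, 142), (-73, 142), (-72, 142), (-71, 142), (-70, 141), (-69, 137), (-68, 132), (-67, 117), (-66, 96), (-65, 80), (-64, 79), (-63, 88), (-62, 107), (-61, 126), (-60, 135), (-59, 141), (-58, 142), (-57, 142), (-56, 142), (-55, 142), (-54, 142), (-53, 142)]
rear [(-175, 94), (-174, 89), (-173, 79), (-172, 67), (-171, 54), (-170, 45), (-169, 38), (-168, 38), (-167, 42), (-166, 66), (-165, 96), (-164, 116), (-163, 130), (-162, 138), (-161, 140), (-160, 141), (-159, 141), (-158, 141), (-157, 141), (-156, 141)]
nose [(-12, 142), (-11, 142), (-10, 142), (-9, 142), (-8, 141), (-7, 138), (-6, 131), (-5, 117), (-4, 103), (-3, 93), (-2, 88), (-1, 98), (0, 114), (1, 118), (2, 111), (3, 99), (4, 80), (5, 64), (6, 59), (7, 57)]
mouth [(85, 59), (86, 69), (87, 78), (88, 84), (89, 87), (90, 88), (91, 88), (92, 87), (93, 87), (94, 89), (95, 97), (96, 105), (97, 108), (98, 110), (99, 110), (100, 110), (101, 111), (102, 111), (103, 111), (104, 111), (105, 111), (106, 111), (107, 111), (108, 111), (109, 112)]
slend [(160, 114), (161, 114), (162, 114), (163, 114), (164, 114), (165, 114), (166, 114), (167, 114), (168, 111), (169, 107), (170, 105), (171, 105), (172, 102), (173, 98), (174, 98), (175, 98), (176, 96), (177, 91), (178, 88), (179, 90)]
```

View pics/t7b.png

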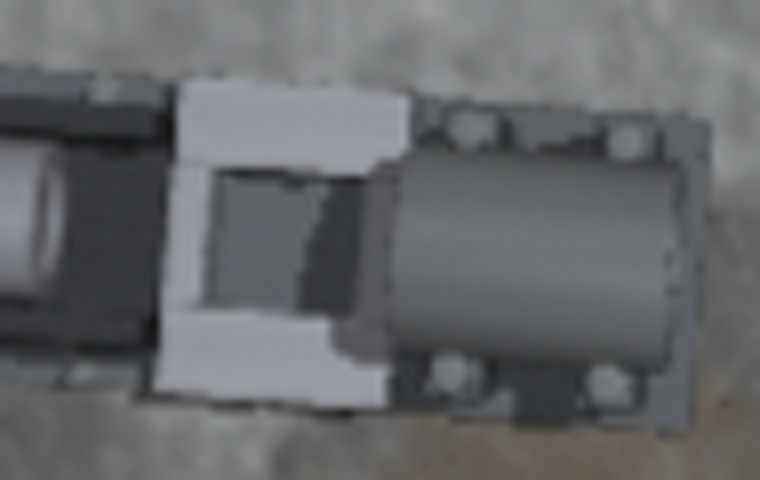

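Emit:
arm_command([
  {"dx": 2, "dy": 0.1, "dz": -0.1, "twist": 0},
  {"dx": 4, "dy": 0.1, "dz": -0.1, "twist": 0},
  {"dx": 5.5, "dy": 0.1, "dz": -0.1, "twist": 0},
  {"dx": 6.5, "dy": 0.1, "dz": -0.1, "twist": 0},
  {"dx": 7.5, "dy": 0.1, "dz": -0.1, "twist": 0},
  {"dx": 8, "dy": 0.1, "dz": -0.1, "twist": 0},
  {"dx": 8, "dy": 0.1, "dz": -0.1, "twist": 0},
  {"dx": 8, "dy": 0.1, "dz": -0.1, "twist": 0},
])

```text
clock: 10.63
position: [0.5409, 0.3403, 0.051]
tool_rot: [1.802, 1.566, 0.13]
force: [0.1, 0.3, 0.3]
grip_width: 0.0002
```

Run:
```python
from h import *
delta(J(-.005-.011,0,.047)); print(sensors.observe()['force'],sensors.observe()['grip_width'])
grab('scene','s8',(180,100,320,260),4.5)
```

```text
pos [0.5409 0.3403 0.051 ] target [0.5214 0.1672 0.047 ] dx,dy,dz cm [ 0.38 -0.2  17.42] twist 0.002 axes [[0.005, 0.995, -0.1], [0.001, -0.1, -0.995], [-1.0, 0.005, -0.001]] q7 -0.48 t 10.6333
[0.13395991 0.26274048 0.29006837] 0.00023846584970039751
```

View pics/s8.png

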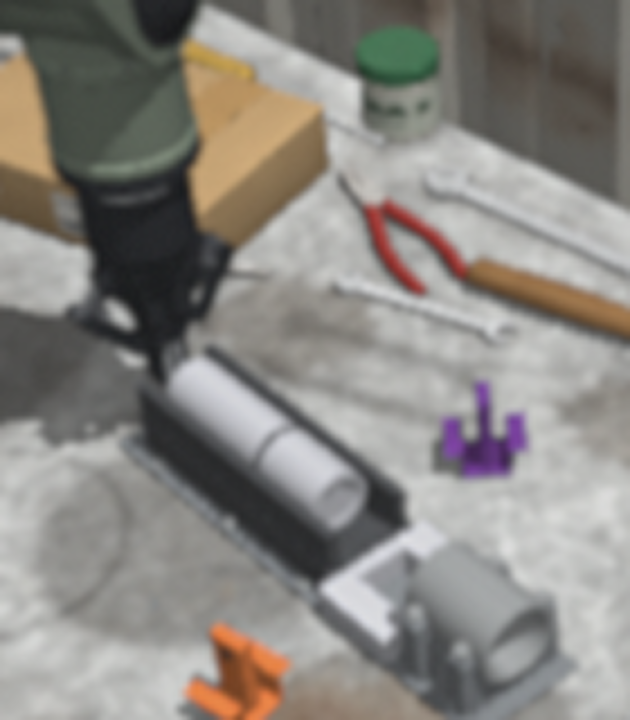

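The closed fingers are in the channel just behind the pipe at (180,350). I'll advance slowly to contact.

Emit:
arm_command([
  {"dx": 0.3, "dy": -0.2, "dz": 0.3, "twist": 0},
  {"dx": 0.4, "dy": -0.2, "dz": 0.6, "twist": 0},
  {"dx": 0.4, "dy": -0.2, "dz": 0.9, "twist": 0},
  {"dx": 0.4, "dy": -0.2, "dz": 1.2, "twist": 0},
  {"dx": 0.4, "dy": -0.2, "dz": 1.5, "twist": 0},
  {"dx": 0.4, "dy": -0.2, "dz": 1.8, "twist": 0},
  {"dx": 0.4, "dy": -0.2, "dz": 2.1, "twist": 0},
])

```text
clock: 11.27
position: [0.537, 0.32, 0.0475]
tool_rot: [1.961, 1.565, 0.29]
force: [0.0, 3.7, 0.3]
grip_width: 0.0002
```

Run:
```python
from h import *
delta(J(-.005-.011,0,.047)); print(sensors.observe()['force'],sensors.observe()['grip_width'])
grab('scene','s9',(180,100,320,260),4.5)
grab('top','t9',(140,220,330,300),4)
```

```text
pos [0.537  0.32   0.0475] target [0.5214 0.1672 0.047 ] dx,dy,dz cm [ 1.000e-02 -2.000e-02  1.535e+01] twist 0.002 axes [[0.006, 0.995, -0.1], [0.002, -0.1, -0.995], [-1.0, 0.006, -0.002]] q7 -0.45 t 11.2667
[0.04030978 3.74347952 0.28317052] 0.00015039372425373847
```

View pics/s9.png

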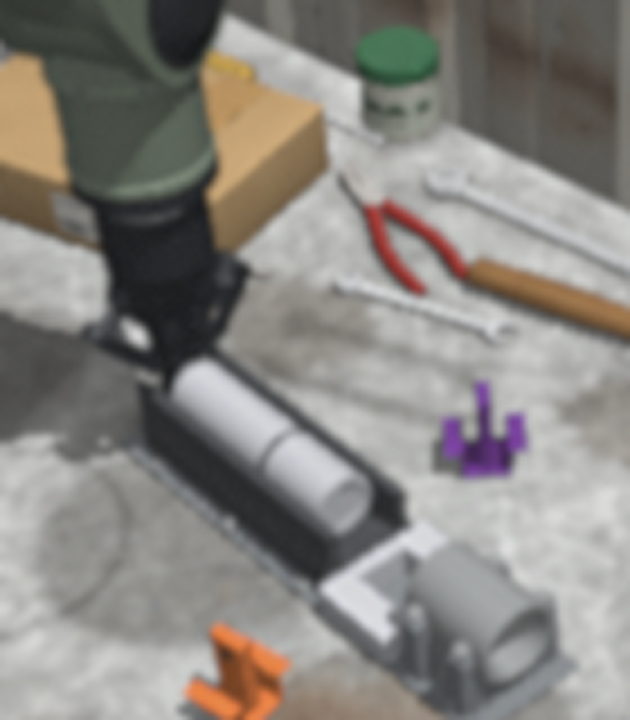

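View pics/t9.png

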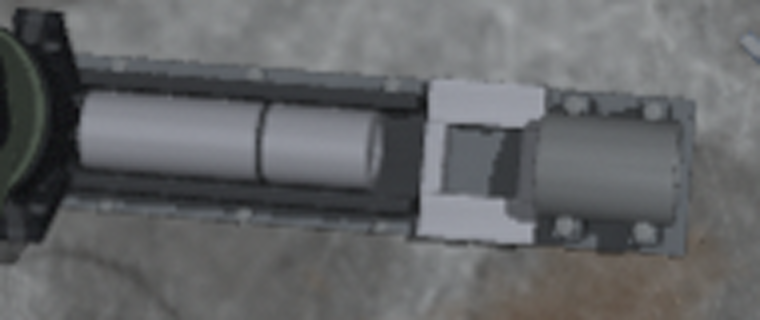

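Contact is made at 3.7 N. The band went from (249,140) to (261,140) in the 4x top crop, so the pipe is sliding. I'll re-measure what remains.

```bash
cat >> h.py <<'E'
def band(f,a,b,z=.0758,ys=(-.006,-.003,0,.003,.006)):
    g=cv2.imread(f).mean(2).astype(np.float32); xs=np.arange(a,b,.0005); o=[]
    for x in xs:
        p=proj('top',[J(x,y,z) for y in ys]).astype(np.float32)
        o.append(cv2.remap(g,p[:,0].reshape(1,-1),p[:,1].reshape(1,-1),cv2.INTER_LINEAR).mean())
    o=np.array(o); w=np.clip(np.percentile(o,80)-5-o,0,None); return (w*xs).sum()/w.sum(), o.min(), o.max()
E
python3 - <<'E'
from h import *
print(band('pics/t7_full.png',-.075,-.052)); print(band('pics/t9_full.png',-.072,-.047))
s=sensors.observe(); print((s['position'][:2]-O)@X)
E
```

```text
(np.float64(-0.0642567325428558), np.float32(79.17096), np.float32(142.10764))
(np.float64(-0.05839187246977099), np.float32(69.98607), np.float32(144.14148))
-0.16888298414103994
```

Emit:
arm_command([
  {"dx": 0, "dy": 0, "dz": 0.5, "twist": 0},
  {"dx": 0, "dy": 0, "dz": 1, "twist": 0},
  {"dx": 0, "dy": 0, "dz": 1.6, "twist": 0},
  {"dx": 0, "dy": 0, "dz": 2.2, "twist": 0},
  {"dx": 0, "dy": 0, "dz": 2.8, "twist": 0},
  {"dx": 0, "dy": 0, "dz": 3.4, "twist": 0},
  {"dx": 0, "dy": 0, "dz": 4, "twist": 0},
  {"dx": 0, "dy": 0, "dz": 4.6, "twist": 0},
  {"dx": 0, "dy": 0, "dz": 5.2, "twist": 0},
  {"dx": 0, "dy": 0, "dz": 5.8, "twist": 0},
  {"dx": 0, "dy": 0, "dz": 6.4, "twist": 0},
  {"dx": 0, "dy": 0, "dz": 7, "twist": 0},
])

```text
clock: 12.37
position: [0.5299, 0.2492, 0.0473]
tool_rot: [1.872, 1.565, 0.2]
force: [0.5, 4.1, 2.4]
grip_width: 0.0001
```

Run:
```python
from h import *
delta(J(-.005-.011,0,.047)); print(sensors.observe()['force'])
grab('top','t10',(140,220,330,300),4); print(band('pics/t10_full.png',-.0,.03))
grab('scene','s10',(200,150,310,260),6)
```

```text
pos [0.5299 0.2492 0.0473] target [0.5214 0.1672 0.047 ] dx,dy,dz cm [ 0.02 -0.02  8.24] twist 0.001 axes [[0.006, 0.995, -0.101], [0.001, -0.101, -0.995], [-1.0, 0.006, -0.002]] q7 -0.36 t 12.3667
[0.4629241  4.1191862  2.35361622]
(np.float64(0.011723171052883376), np.float32(68.64154), np.float32(146.74454))
```

View pics/t10.png

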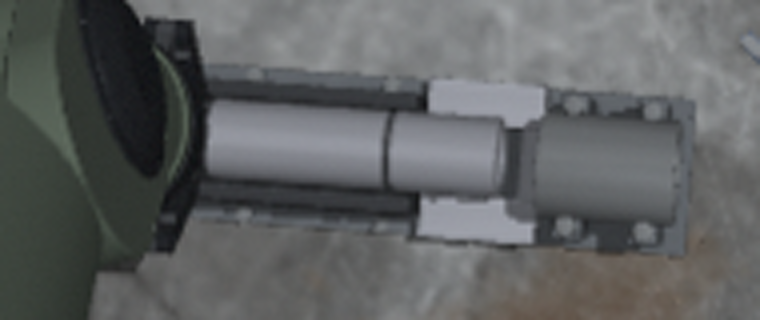

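View pics/s10.png

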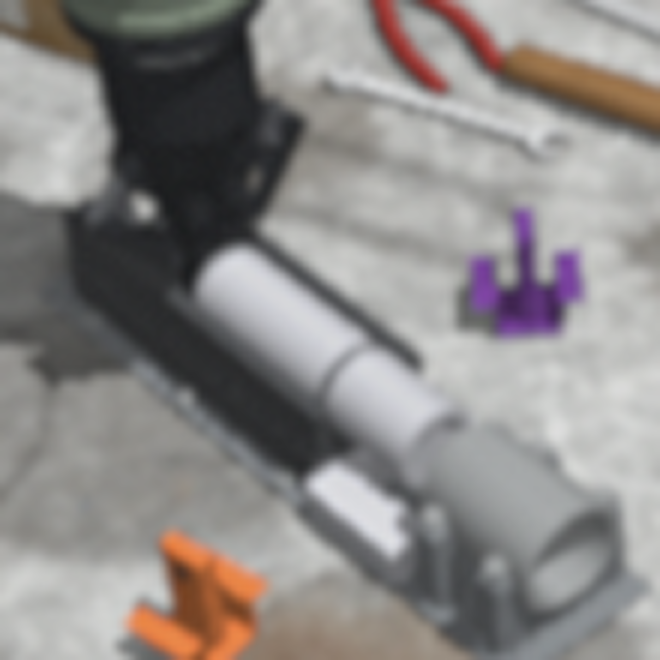

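The pipe lies flat and its nose at (500,155) is about to enter the sleeve. The band is at jig x +12 mm, so roughly 83 mm remain. I'll push another 6.5 cm.

Emit:
arm_command([
  {"dx": 0, "dy": 0, "dz": 0.4, "twist": 0},
  {"dx": 0, "dy": 0, "dz": 0.9, "twist": 0},
  {"dx": 0, "dy": 0, "dz": 1.5, "twist": 0},
  {"dx": 0, "dy": 0, "dz": 2.1, "twist": 0},
  {"dx": 0, "dy": 0, "dz": 2.7, "twist": 0},
  {"dx": 0, "dy": 0, "dz": 3.3, "twist": 0},
  {"dx": 0, "dy": 0, "dz": 3.9, "twist": 0},
  {"dx": 0, "dy": 0, "dz": 4.5, "twist": 0},
  {"dx": 0, "dy": 0, "dz": 5.1, "twist": 0},
  {"dx": 0, "dy": 0, "dz": 5.7, "twist": 0},
  {"dx": 0, "dy": 0, "dz": 6.2, "twist": 0},
  {"dx": 0, "dy": 0, "dz": 6.5, "twist": 0},
])

```text
clock: 13.47
position: [0.5232, 0.1826, 0.0473]
tool_rot: [1.685, 1.566, 0.012]
force: [1.2, 4.1, 1.6]
grip_width: 0.0001
```

Run:
```python
from h import *
delta(J(-.005-.011,0,.047)); print(sensors.observe()['force'])
grab('top','t11',(200,230,330,290),6); print(band('pics/t11_full.png',.067,.088))
grab('scene','s11',(200,150,310,260),6)
```

```text
pos [0.5232 0.1826 0.0473] target [0.5214 0.1672 0.047 ] dx,dy,dz cm [ 0.03 -0.02  1.55] twist -0.001 axes [[0.005, 0.995, -0.103], [0.0, -0.103, -0.995], [-1.0, 0.005, -0.001]] q7 -0.26 t 13.4667
[1.24310257 4.12829284 1.64432093]
(np.float64(0.07923851177734684), np.float32(70.34727), np.float32(151.52579))
```

View pics/t11.png

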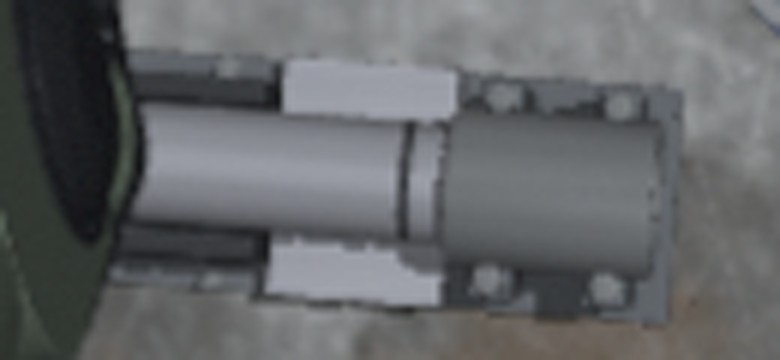

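View pics/s11.png

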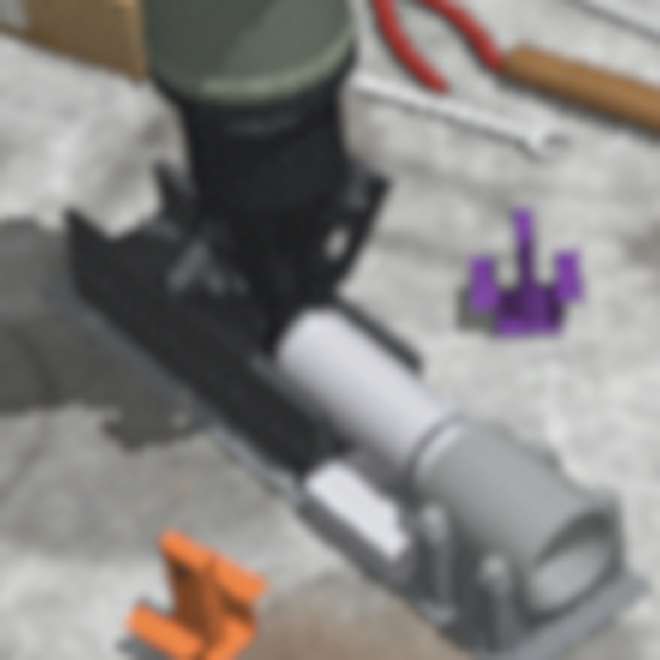

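```bash
cat >> h.py <<'E'
def prof(f,a,b,z,ys=(-.004,-.002,0,.002,.004),st=.0005):
    g=cv2.imread(f).mean(2).astype(np.float32); xs=np.arange(a,b,st); o=[]
    for x in xs:
        p=proj('top',[J(x,y,z) for y in ys]).astype(np.float32)
        o.append(cv2.remap(g,p[:,0].reshape(1,-1),p[:,1].reshape(1,-1),cv2.INTER_LINEAR).mean())
    return xs,np.array(o)
E
python3 - <<'E'
from h import *
for z in (.0833,.0758):
    xs,o=prof('pics/t11_full.png',.068,.106,z,st=.001); print(z,list(zip((xs*1e3).round().astype(int).tolist(),o.round().astype(int).tolist())))
for f in ('t7','t9','t10','t11'):
    xs,o=prof(f'pics/{f}_full.png',.155,.182,.0833,st=.001); 
print(proj('top',[J(.095,0,.0833),J(.0792,0,.0758)]))
E
```

```text
0.0833 [(68, 154), (69, 154), (70, 154), (71, 154), (72, 154), (73, 155), (74, 155), (75, 155), (76, 155), (77, 138), (78, 114), (79, 92), (80, 75), (81, 76), (82, 108), (83, 137), (84, 146), (85, 153), (86, 154), (87, 155), (88, 155), (89, 155), (90, 148), (91, 134), (92, 117), (93, 101), (94, 95), (95, 102), (96, 109), (97, 113), (98, 116), (99, 116), (100, 116), (101, 116), (102, 116), (103, 116), (104, 116), (105, 116)]
0.0758 [(68, 154), (69, 154), (70, 154), (71, 154), (72, 154), (73, 155), (74, 155), (75, 155), (76, 139), (77, 114), (78, 92), (79, 75), (80, 74), (81, 107), (82, 136), (83, 145), (84, 153), (85, 155), (86, 155), (87, 155), (88, 155), (89, 148), (90, 135), (91, 118), (92, 103), (93, 94), (94, 101), (95, 108), (96, 112), (97, 115), (98, 116), (99, 116), (100, 116), (101, 116), (102, 116), (103, 116), (104, 116), (105, 116)]
[[273.6299971  260.07800504]
 [266.77447132 259.69156439]]
```

The band in the 6x top crop is at (407,165), and the mouth edge is at about (444,165) with the sleeve's shadow strip just before it. That puts the band at jig x 79.2 mm and the mouth at 95.2 mm, leaving 16.0 mm. I'll push slowly.

Emit:
arm_command([
  {"dx": 0, "dy": 0, "dz": 0.3, "twist": 0},
  {"dx": 0, "dy": 0, "dz": 0.5, "twist": 0},
  {"dx": 0, "dy": 0, "dz": 0.7, "twist": 0},
  {"dx": 0, "dy": 0, "dz": 0.9, "twist": 0},
  {"dx": 0, "dy": 0, "dz": 1.0, "twist": 0},
  {"dx": 0, "dy": 0, "dz": 1.0, "twist": 0},
  {"dx": 0, "dy": 0, "dz": 1.0, "twist": 0},
])

```text
clock: 14.15
position: [0.522, 0.172, 0.0472]
tool_rot: [1.469, 1.566, -0.206]
force: [-0.1, 0.5, 0.4]
grip_width: -0.0002
```

Run:
```python
from h import *
delta(J(-.005-.011,0,.047)); s=sensors.observe();print(s['force'],(s['position'][:2]-O)@X)
grab('top','t12',(240,235,320,290),9)
xs,o=prof('pics/t12_full.png',.076,.102,.0758,st=.001); print(list(zip((xs*1e3).round().astype(int).tolist(),o.round().astype(int).tolist())))
```

```text
pos [0.522  0.172  0.0472] target [0.5214 0.1672 0.047 ] dx,dy,dz cm [ 0.02 -0.01  0.49] twist -0.001 axes [[0.005, 0.995, -0.103], [-0.001, -0.103, -0.995], [-1.0, 0.005, 0.0]] q7 -0.25 t 14.15
[-0.13406325  0.52642624  0.41939466] -0.020861496507438695
[(76, 155), (77, 155), (78, 155), (79, 155), (80, 155), (81, 155), (82, 155), (83, 155), (84, 155), (85, 155), (86, 155), (87, 137), (88, 113), (89, 89), (90, 67), (91, 57), (92, 68), (93, 80), (94, 95), (95, 108), (96, 113), (97, 115), (98, 116), (99, 116), (100, 116), (101, 116)]
```

View pics/t12.png

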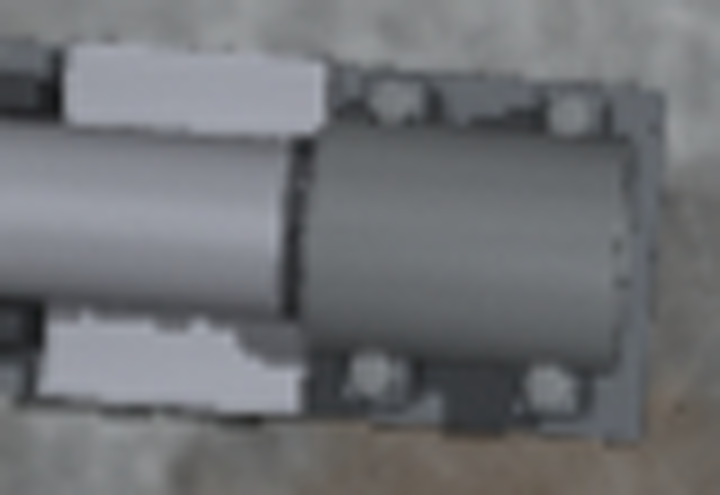

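The band's rear edge has moved 11.0 mm, so the band is at 90.2 mm and about 5 mm remain.

Emit:
arm_command([
  {"dx": 0, "dy": 0, "dz": 0.2, "twist": 0},
  {"dx": 0, "dy": 0, "dz": 0.35, "twist": 0},
  {"dx": 0, "dy": 0, "dz": 0.45, "twist": 0},
  {"dx": 0, "dy": 0, "dz": 0.45, "twist": 0},
  {"dx": 0, "dy": 0, "dz": 0.45, "twist": 0},
])

```text
clock: 14.62
position: [0.5216, 0.1674, 0.0472]
tool_rot: [1.443, 1.566, -0.231]
force: [0.2, 0.7, -0.7]
grip_width: 0.0001
```

Run:
```python
from h import *
s=sensors.observe();print(s['force'],(s['position'][:2]-O)@X)
grab('top','t13',(240,235,320,290),9); grab('scene','s13',(240,190,310,260),9)
xs,o=prof('pics/t13_full.png',.083,.102,.0758,st=.001); print(list(zip((xs*1e3).round().astype(int).tolist(),o.round().astype(int).tolist())))
```

```text
[ 0.23249865  0.66360253 -0.70801049] -0.0162092101230021
[(83, 155), (84, 155), (85, 155), (86, 156), (87, 155), (88, 155), (89, 149), (90, 135), (91, 114), (92, 90), (93, 74), (94, 89), (95, 104), (96, 110), (97, 115), (98, 116), (99, 116), (100, 116), (101, 116)]
```

View pics/t13.png

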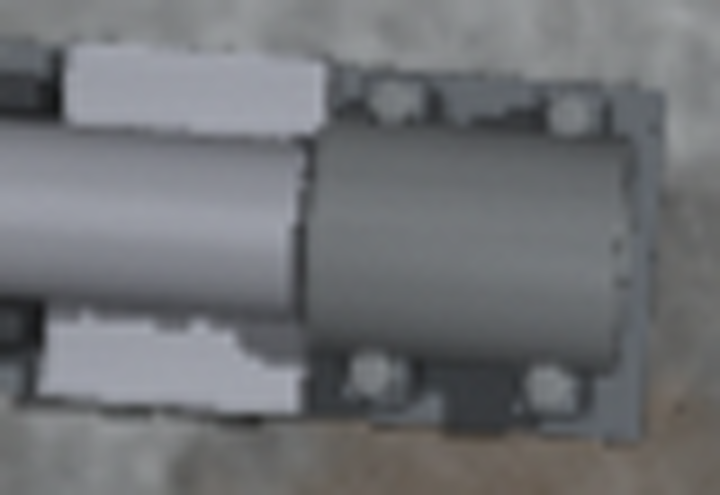

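View pics/s13.png

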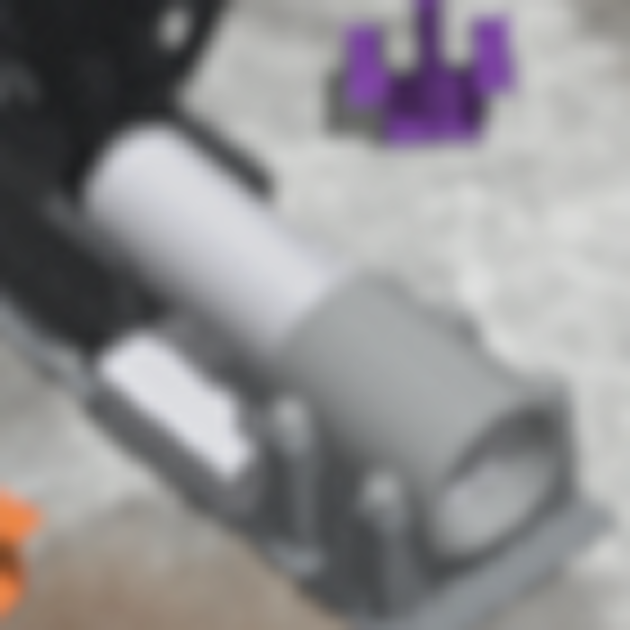

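The band is now mostly at the mouth line: top crop (300,225) shows a thin dark strip against the sleeve edge. Tool travel puts the band at 94.3–94.8 mm against 95.2 mm, so I'll nudge 0.6 mm, then back off and check from the rear end.

Emit:
arm_command([
  {"dx": 0, "dy": 0, "dz": 0.06, "twist": 0},
  {"dx": 0, "dy": 0, "dz": 0.06, "twist": 0},
  {"dx": 0, "dy": 0, "dz": 0.06, "twist": 0},
])

```text
clock: 14.97
position: [0.5216, 0.167, 0.0472]
tool_rot: [1.468, 1.566, -0.207]
force: [-0.2, 1.6, -0.1]
grip_width: 0.0002
```

Emit:
arm_command([
  {"dx": 0, "dy": 0, "dz": -0.5, "twist": 0},
  {"dx": 0, "dy": 0, "dz": -1.5, "twist": 0},
  {"dx": 0, "dy": 0, "dz": -3, "twist": 0},
  {"dx": -1, "dy": 0, "dz": -4, "twist": 0},
  {"dx": -4, "dy": 0, "dz": -6, "twist": 0},
  {"dx": -7, "dy": 0, "dz": -8, "twist": 0},
  {"dx": -10, "dy": 0, "dz": -11, "twist": 0},
  {"dx": -12, "dy": 0, "dz": -14, "twist": 0},
  {"dx": -12, "dy": 0, "dz": -17, "twist": 0},
  {"dx": -12, "dy": 0, "dz": -19, "twist": 0},
  {"dx": -12, "dy": 0, "dz": -20, "twist": 0},
  {"dx": -12, "dy": 0, "dz": -20, "twist": 0},
])

```text
clock: 15.97
position: [0.5408, 0.3689, 0.1665]
tool_rot: [1.501, 1.567, -0.17]
force: [-0.4, -0.3, -0.1]
grip_width: -0.0002
```

Run:
```python
from h import *
s=sensors.observe();print(s['force'],s['clock'])
grab('top','t14',(130,220,440,330),2.5); grab('scene','s14',(200,150,310,260),6)
crop('pics/t14_full.png','t14b',(210,230,320,295),7)
for f,a,b in (('t7',-.175,-.155),('t14',-.016,.004),('t14',.085,.1)):
    xs,o=prof(f'pics/{f}_full.png',a,b,.0755,st=.001); print(list(zip((xs*1e3).round().astype(int).tolist(),o.round().astype(int).tolist())))
```

```text
[-0.44439561 -0.30115746 -0.14755645] 15.9667
[(-175, 95), (-174, 90), (-173, 83), (-172, 71), (-171, 59), (-170, 49), (-169, 41), (-168, 38), (-167, 38), (-166, 52), (-165, 83), (-164, 112), (-163, 126), (-162, 139), (-161, 142), (-160, 143), (-159, 143), (-158, 143), (-157, 143), (-156, 143)]
[(-16, 52), (-15, 47), (-14, 43), (-13, 38), (-12, 35), (-11, 34), (-10, 33), (-9, 33), (-8, 35), (-7, 57), (-6, 82), (-5, 105), (-4, 126), (-3, 137), (-2, 143), (-1, 147), (0, 147), (1, 146), (2, 147), (3, 147)]
[(85, 148), (86, 148), (87, 148), (88, 148), (89, 141), (90, 128), (91, 109), (92, 88), (93, 76), (94, 88), (95, 100), (96, 105), (97, 110), (98, 111), (99, 111)]
```

View pics/t14.png

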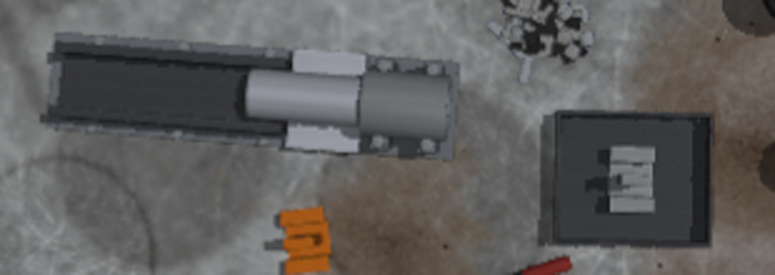

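View pics/t14b.png

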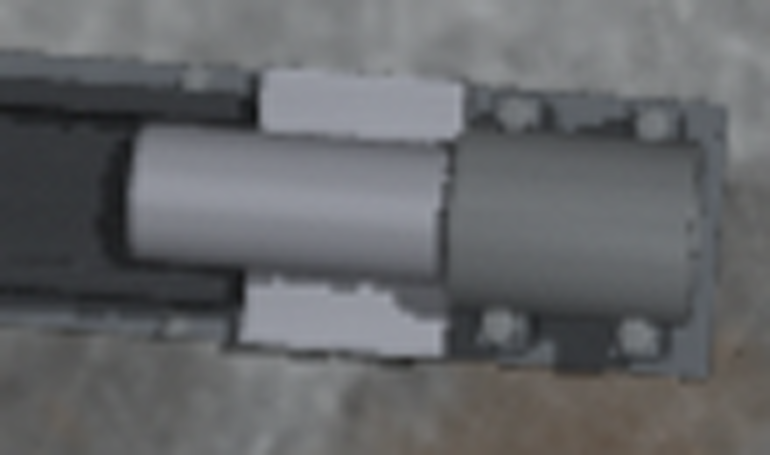

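View pics/s14.png

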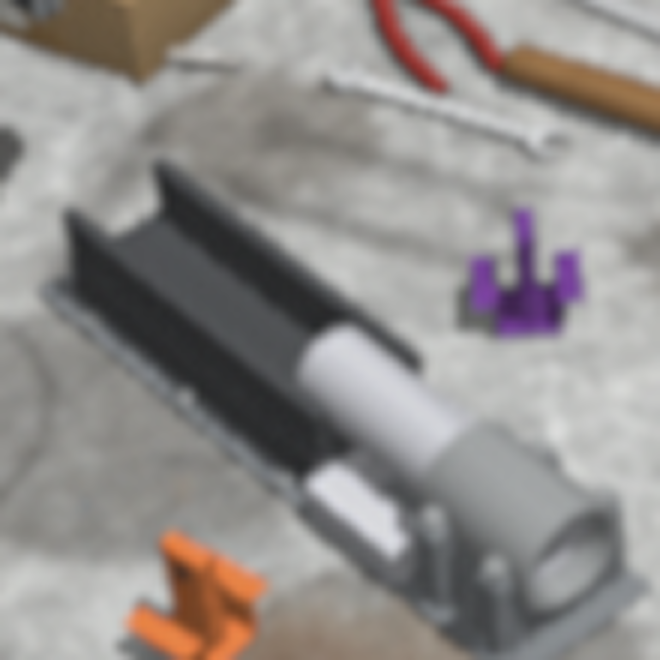

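The rear end moved 159.1 mm, which puts the band at 94.8 mm against the mouth at 95.2 mm. The pipe lies flat in its channel, the bracket stands in the tray at (632,180) and the arm is clear. I'm handing the job in.

```bash
python3 -c "
from h import *
im=grab('top','t15')
a=cv2.imread('pics/top0.png').astype(int)
for n,(u,v) in {'spray':(500,278),'filter':(453,213),'jar':(311,174)}.items(): print(n,np.abs(im[v-25:v+25,u-25:u+25].astype(int)-a[v-25:v+25,u-25:u+25]).mean())
print(sensors.observe()['qd'].round(3), order.job_done())"
```

```text
spray 1.5445333333333333
filter 1.2477333333333334
jar 1.0530666666666666
the job is handed in; nothing more can be done
[ 0.01  -0.007  0.004  0.003 -0.001  0.     0.   ] None
```

The job is done and handed in at about 16 s of robot time, well inside the 67 s limit.

- **Bracket:** I lifted the steel bracket from the die by its tab and lowered it until it touched the tray floor. The force there briefly reached 31 N, so I eased off before opening the fingers. The last pictures show it standing upright inside the tray.
- **Pipe:** I pushed it with closed fingers at about 4 N into the sleeve, and it stayed flat in its channel. The rear end moved 159.1 mm, which puts the middle of the dark band at jig x ≈ 94.8 mm. The mouth measured 95.2 mm, so the band is within about 0.5 mm of level. Image accuracy is about 1 mm.
- **Disagreement:** tool travel put the band about 0.5 mm shorter (roughly 94.3 to 94.8 mm before the final nudge). The sleeve's shadow and edge partly hide the band at the end, so I relied on the pipe's rear end.
- **Other things:** the areas of the top view around the spray can, oil filter and grease jar match the first picture. The arm ended clear of everything.
- **Refused command:** one move call was refused by the interface because its rows left out some values. Nothing moved, and I repeated it in full.

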